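# Leak-check the lid seam of a test chamber

### The job

Lift the yellow tape roll off the vent stub of the leak-test chamber and lay it flat on the bench without dropping it. Then take the leak-detector probe from its fork and, slowly (about 20 mm a second) and gently, run its tip down in the lid's seam groove from the green dot along the front edge, round the corner and along the right edge to the red dot. Hang the probe back upright by its collar in the fork, leaving the lysis bottle, petri dish, beaker and pen where they are.

Things in the scene. Friction and masses are not known exactly. Their poses are not given: they have to be found in the camera images.
- chamber: Leak-test chamber, fixed: aluminium block 140 (x) x 180 (y) x 60 mm, blue lid inset flush in its frame. Origin at the centre of its underside, z up; lid and frame top at z = 60 mm. The seam is a groove between lid and frame, 8 mm wide, 6 mm deep, black-floored, sharp-cornered, centreline at x = +-52 and y = +-72 mm. Front is -x, right is -y. Nothing but the stub stands over 2 mm above the lid.
- seam_start (a point): Start of the seam to check: centre of the groove at lid-top height, chamber (-52, +40, 60) mm; the green dot is on the frame 11.5 mm beside it (toward -x). The front leg runs straight from here toward chamber -y to seam_corner. Run the tip about 3 mm below this height; touching the groove's floor or sides lightly does no harm.
- seam_corner (a point): Corner of the groove, at lid-top height, chamber (-52, -72, 60) mm. From here the right leg runs straight toward chamber +x to seam_end.
- seam_end (a point): End of the seam to check, centre of the groove at lid-top height, chamber (+30, -72, 60) mm; the red dot is on the frame 11.5 mm beside it (toward -y).
- vent_stub_top (a point): Top centre of the upright vent stub on the lid, chamber (-26, +22, 92) mm: 18 mm thick at most (26 mm in its lowest 4 mm), standing 32 mm above the lid.
- tape_roll: Yellow roll of tape, 68 mm outer diameter, 19 mm high, hole about 36 mm, 50 g, lying flat on the lid round the vent stub, partly over the seam. Origin at the centre of its underside, z along its axis. Can be gripped across its outside from above. The bench between chamber and stand is free for it.
- probe: Leak-detector probe, an upright stylus 141 mm long, about 80 g. Origin at the very tip, z up along it. Steel tip 3 mm thick, 4 mm at 12 mm up, widening to 11 mm at 40 and 12 mm at 75 mm; orange round collar 30 mm across from 75 to 81 mm; black square handle 16 x 16 mm (faces along x and y) from 81 to 137 mm; small orange button to 141 mm. Hangs tip down by its collar in the fork.
- stand: Grey fork stand, fixed. Origin on the bench under the hanging place, z up. Base 90 x 90 x 10 mm, centred at x +12. Two arms, flat tops at z = 105 mm, leave a slot 18 mm wide in y, open toward -x, from x -32 to +22 mm, closed there by a column no higher than the arms; the arms reach y = +-23 mm. The probe hangs near x 0, y 0, collar underside on the arms, tip at z = 30 mm.
- lysis_bottle: Bystander: white bottle with orange cap, 46 mm across, 92 mm high, loose; origin at the centre of its underside.
- petri_1: Bystander: petri dish 62 mm across, 15 mm high, loose; origin at the centre of its underside.
- beaker: Bystander: glass beaker 65 mm across, 85 mm high, loose; origin at the centre of its underside.
- log_pen: Bystander: green pen 145 mm long, 9 mm thick, lying along its y axis, loose; origin under its middle.
There are look-alikes about, which are no part of the job. What is meant by the tape_roll is not black, and is the smaller of those in its own colour.

How it is judged:
By the outcome, as a careful person would: the job done as asked, in the order asked, and still so for the second after the job is handed in, with the robot touching nothing.
It also fails if it takes over 72 s, if anything falls off the work surface, if the arm or the gripper's body presses on something with over 40 N, if the wrist force passes 120 N, or if a joint passes its speed limit or range.

### The arm

A 6-joint arm with a two-finger parallel gripper is mounted at the origin on a cart in front of the work surface, level with it; the furniture and walls round the work are solid. World frame = base frame: x ahead of the robot, y to its left, z up, the work surface at z = 0. Lengths are in m, angles in rad, forces in N, time in s.
With the tool pointing down it reaches from about 0.375 to 0.975 m from the base axis. Payload 3.8 kg.
Tool frame: the origin (TCP) lies on the centre line of the jaws, within the pads' length; the fingertips stand 11 mm ahead of it and the grasp point (between the pads) lies 8 mm behind it; z points along the fingers, y is the line along which they close (so a half turn about z gives the same grasp; the last joint's range is limited). The gripper opens to 88 mm and grips with 3 to 60 N. Pads are 18 mm wide; open, the fingers measure 123 mm over their backs; the gripper's body (75 mm by 187 mm) begins 45 mm behind the grasp point.
Start: joints at [-1.281, 0.264, 1.604, -0, 1.274, -0.037], TCP at [0.217, -0.639, 0.25] pointing down, gripper open.
Joint ranges: [-2.63, 2.63], [-0.94, 2.18], [0.31, 2.57], [-1.31, 4.45], [0, 2.66], [-2.55, 2.55]. Speed limits (rad/s): [2.57, 2.57, 3.14, 3.14, 3.14, 3.14].

### API

Orientations are given as a unit quaternion [w, x, y, z].
In Python, from workcell import ctrl gives the robot as it stands. The module is installed in compiled form; this text tells all that it offers.
- The arm moves only by the tool drive_tool, never from a script. Its arguments are lists of equal length, an entry for each row: "slide": the shift along the world's x, y, z each as a share of 100 mm, from -1 to 1, a list of three; "rotation": the turn, a rotation vector about the world's x, y, z each as a share of 120 degrees, from -1 to 1, a list of three. In form: {"slide": [[x, y, z], ...], "rotation": [[ax, ay, az], ...]}. A call has 1 to 12 rows; each row is the pose to reach, as a shift and turn from the pose commanded when the call began; what a row does not reach only later rows make up. A row lasts 1/12 s, in which the tool goes at most 41.7 mm and 7.16 degrees, less where a joint would pass 70% of its speed; a pose out of reach is approached as far as the arm can. A call with a number of a shift or a turn outside -1 to 1 is refused whole. A call with a gripper value outside its range is refused whole. "jaw" is the closure, from -1 (fully open) to 1 (shut), set as the call begins (left out, the last holds). The fingers move at their own pace and stop on an object; the grip force is fixed at half the most. Time passes only in rows, so rows that repeat a pose let the fingers close. It gives the time, the measured TCP pose, the force, the opening and the grip force at its end, in the units of the state.
- ctrl.get_obs(): the state, without advancing time (a new reading comes with each control period).
- ctrl.camera(name): name is "side" or "top"; returns (picture, depth): 384x512x3 uint8, red, green, blue; 384x512 float32, m along the optical axis (not along the pixel's ray), 0 where there is no reading.
- ctrl.camera_model(name): a dict with "fx", "fy", "cx", "cy" (pixels), "cam_to_world" (4x4, takes a point from camera to world coordinates). Camera axes: x right, y down, z forward; pixel columns grow to the right and rows downward; lengths in m; the calibration is good to about 2 mm. A picture is of the moment at which its call begins. camera_model takes no time and is no camera call.
- ctrl.hand_in(): hands the job in; it is judged then, once.
Trained networks look in the newest picture that a camera, given by its name, has taken for a name from the list of things; names that differ only in an ending like _2 or _b are one class to them, and where a whole thing is asked for, a point or a joint stands for the part that bears it (a point fixed in the world has none). Each returns a list of dicts, best first, with "conf" (0 to 1); they miss things now and then, are a little off and sometimes report something else, mostly with a low value. They report only what shows in the picture. A call takes as long as a camera call. They do not tell look-alikes from the thing itself.
- ctrl.spot_in(camera, thing): "at" ([column, row] as shares, 0 to 1, of the picture: columns of its width, rows of its height, amid what is visible of it).
- ctrl.regions_of(camera, thing): "mask" (384x512 bool, what is visible of it) and "at" ([column, row] as shares, 0 to 1, of the picture: columns of its width, rows of its height, amid what is visible of it).
- ctrl.landmark_of(camera, thing): "at" ([column, row] as shares, 0 to 1, of the picture: columns of its width, rows of its height: a listed point, or the origin of a listed thing).
The state is a dict: "clock": time; "joints": joint angles; "qvel": joint speeds; "joint_torque": joint torques, N m; "position": TCP position; "tool_rot": TCP orientation; "ft_force": force on the tool from outside, world axes, zero at the start; "wrist_torque": the same for the moment, N m; "finger_gap": finger opening in m; "finger_force": force on a finger pad.
Only numpy, scipy, OpenCV 4.12 (cv2) and the standard library are available. Lean on these libraries where they do the work, as an engineer would, in place of code of your own. Each camera call takes 0.05 s, during which the arm holds its last target. There are 200 camera calls.

## Working session

There is one attempt and no reset: what is moved stays moved. The work goes in short steps, Python scripts to look and compute and a tool call to move; the robot and the scene stay as the last step left them, time stands still between calls to the robot, and variables do not carry over. Pictures are saved under pics/ and viewed, at most 12 in all, crops included, and the job is handed in when it is done.

Besides the shell and the picture viewer there is one more tool, called after "Emit:" as name(argument=value, ...) on one line, values as JSON. drive_tool: Moves the arm, as the interface text tells. Shift numbers are shares of 100 mm and turn numbers shares of 120 degrees, none past 1 either way. Its arguments: {"type":"object","properties":{"slide":{"type":"array"},"rotation":{"type":"array"},"jaw":{"type":"number"}},"required":["slide","rotation"]}

```bash
mkdir -p pics
cat > h.py <<'E'
import numpy as np, cv2
from workcell import ctrl
def ray(cam,col,row):
    m=ctrl.camera_model(cam);T=np.array(m["cam_to_world"])
    d=np.array([(col-m["cx"])/m["fx"],(row-m["cy"])/m["fy"],1.0])
    return T[:3,3],T[:3,:3]@d
def atz(cam,col,row,z):
    o,d=ray(cam,col,row);return o+d*(z-o[2])/d[2]
def cloud(cam,dep):
    m=ctrl.camera_model(cam);T=np.array(m["cam_to_world"])
    v,u=np.mgrid[:384,:512]
    p=np.stack([(u-m["cx"])/m["fx"]*dep,(v-m["cy"])/m["fy"]*dep,dep],-1)
    return p@T[:3,:3].T+T[:3,3]
def tri(c1,p1,c2,p2):
    o1,d1=ray(c1,*p1);o2,d2=ray(c2,*p2)
    d1/=np.linalg.norm(d1);d2/=np.linalg.norm(d2)
    s=np.linalg.lstsq(np.c_[d1,-d2],o2-o1,rcond=None)[0]
    a=o1+d1*s[0];b=o2+d2*s[1];return (a+b)/2,np.linalg.norm(a-b)
E
cat > a.py <<'E'
from h import *
np.set_printoptions(precision=4,suppress=True)
W=np.array([512,384])
P={}
for c in("top","side"):
    im,d=ctrl.camera(c);cv2.imwrite(f"pics/{c}0.png",cv2.resize(im[:,:,::-1],(800,600),interpolation=3));np.savez(f"{c}0.npz",im=im,d=d)
    C=cloud(c,d);print(c,np.array(ctrl.camera_model(c)["cam_to_world"])[:3,3],ctrl.camera_model(c)["fx"])
    for t in "tape_roll probe stand chamber seam_start seam_corner seam_end vent_stub_top lysis_bottle petri_1 beaker log_pen".split():
        for r in ctrl.landmark_of(c,t)[:4]:
            p=np.array(r["at"])*W;P.setdefault(t,{}).setdefault(c,[]).append(p)
            i=np.clip(p.astype(int),0,[511,383]);print(t,round(r["conf"],2),p.round(1),C[i[1],i[0]])
for t in P:
    if len(P[t])==2:
        for a in P[t]["top"]:
            for b in P[t]["side"]:
                x,e=tri("top",a,"side",b)
                if e<.02: print(t,a.round(),b.round(),x,round(e,4))
print(ctrl.get_obs())
E
python3 a.py
```

```text
top [ 0.4875 -0.0648  1.3708] 406.3672268287662
tape_roll 0.61 [157.2 201.8] [ 0.5396  0.26   -0.0046]
tape_roll 0.52 [158.5 240.1] [0.4091 0.2534 0.001 ]
tape_roll 0.44 [206.6 230.3] [0.4452 0.0826 0.0956]
probe 0.5 [321.5 228.4] [ 0.4511 -0.2752  0.1063]
probe 0.46 [381.4 228.3] [ 0.4494 -0.4776  0.058 ]
stand 0.69 [317.7 224.9] [ 0.4634 -0.2639  0.0996]
stand 0.66 [324.3 225.8] [ 0.4606 -0.2833  0.1143]
stand 0.44 [205.  232.4] [0.439  0.0858 0.0952]
chamber 0.56 [211.2 219.5] [0.4792 0.0711 0.0591]
seam_start 0.94 [201.8 241.7] [0.4087 0.103  0.0558]
seam_start 0.69 [237.7 231.4] [ 0.4404 -0.0123  0.0525]
seam_start 0.46 [204.7 153.5] [0.7004 0.1008 0.0118]
seam_start 0.35 [206.1 233.2] [0.4357 0.083  0.0916]
seam_corner 0.68 [237.3 233.1] [ 0.4338 -0.0122  0.0489]
seam_corner 0.67 [233. 208.] [0.5145 0.0005 0.0585]
seam_corner 0.4 [207.3 229.7] [0.4481 0.0803 0.0891]
seam_end 0.67 [232.1 211. ] [0.5049 0.0039 0.0555]
vent_stub_top 0.65 [207.5 231.9] [0.4418 0.0803 0.0882]
lysis_bottle 0.57 [146.6 170. ] [0.6402 0.2808 0.0632]
petri_1 0.67 [202.8 150.6] [0.7101 0.1072 0.0151]
bea
[... 1291 characters left out ...]
ent_stub_top [208. 232.] [259. 219.] [0.4408 0.08   0.0873] 0.0044
petri_1 [203. 151.] [186. 227.] [ 0.7151  0.11   -0.0096] 0.0077
beaker [382. 229.] [336. 186.] [ 0.4451 -0.4969  0.0005] 0.0032
{'clock': 1.3, 'joints': array([-1.2809,  0.2639,  1.604 , -0.0001,  1.2737, -0.0369]), 'qvel': array([ 0.0005,  0.0012, -0.0007,  0.0003, -0.0011,  0.002 ]), 'joint_torque': array([ -0.0014, -50.2056, -35.725 ,   0.0725,   0.0186,  -0.    ]), 'position': array([ 0.2166, -0.6393,  0.2497]), 'tool_rot': array([ 0.    ,  0.9867,  0.1627, -0.    ]), 'ft_force': array([-0.2566,  1.0542, -0.9658]), 'wrist_torque': array([-0.0134, -0.0003,  0.0305]), 'finger_force': 0.0, 'finger_gap': 0.08834888346504159}
```

View pics/top0.png

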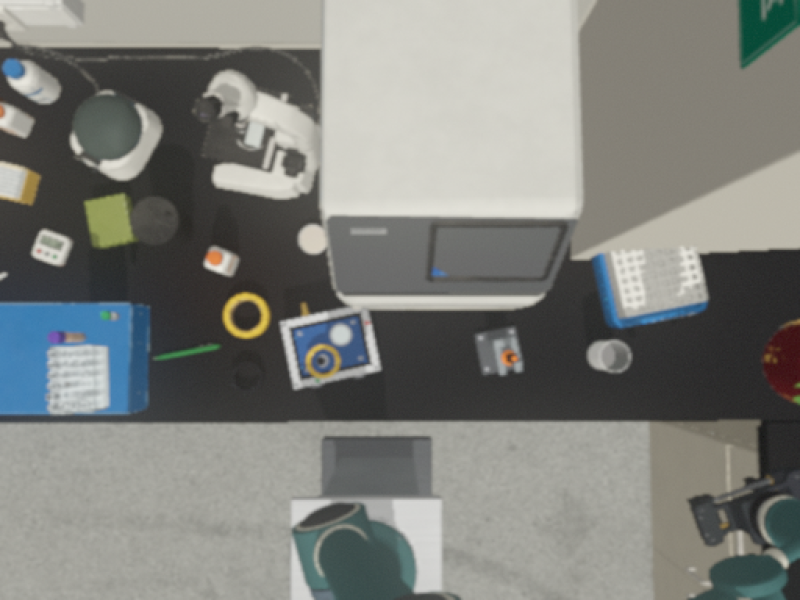

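View pics/side0.png

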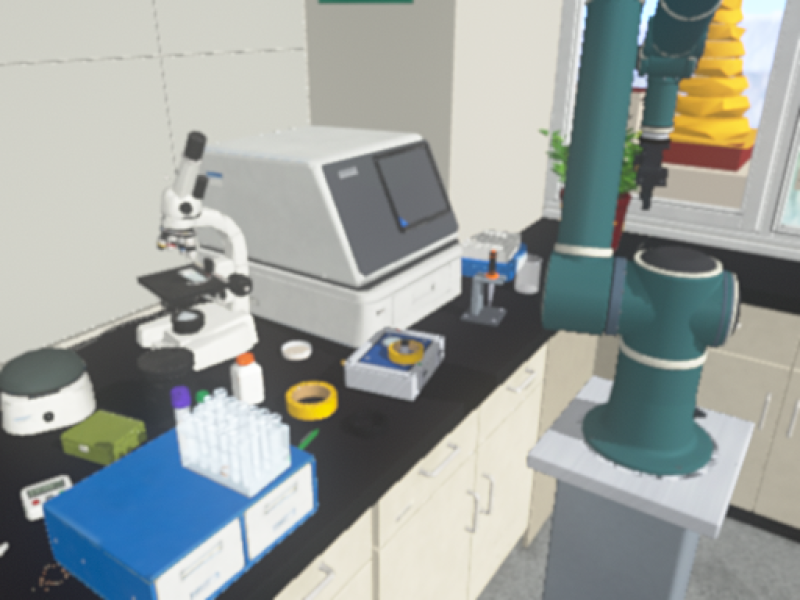

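```bash
cat > fit.py <<'E'
from h import *
from scipy.optimize import minimize
np.set_printoptions(precision=4,suppress=True)
def chamber(cam,im,x0,off=None):
    S=4;c0,c1,r0,r1={"top":(172,250,185,258),"side":(215,292,200,262)}[cam]
    rr,cc=np.mgrid[r0*S:r1*S,c0*S:c1*S];u=(cc+.5)/S-.5;v=(rr+.5)/S-.5
    m=ctrl.camera_model(cam);T=np.array(m["cam_to_world"])
    d=np.stack([(u-m["cx"])/m["fx"],(v-m["cy"])/m["fy"],np.ones_like(u)],-1)@T[:3,:3].T
    w=(T[:3,3]+d*((.06-T[2,3])/d[...,2:]))[...,:2]
    I=im[r0:r1,c0:c1].astype(float)
    g=cv2.GaussianBlur
    def cost(p,full=False):
        c,s=np.cos(p[2]),np.sin(p[2]);q=w-p[:2]
        X=q[...,0]*c+q[...,1]*s;Y=-q[...,0]*s+q[...,1]*c
        e=np.maximum(abs(X)-.052,abs(Y)-.072);o=np.maximum(abs(X)-.07,abs(Y)-.09)
        cl=[(e<-.004),(abs(e)<=.004),(e>.004)&(o<0),(o>=0)]
        A=np.stack([g(k.astype(np.float32),(0,0),3).reshape(r1-r0,S,c1-c0,S).mean((1,3)) for k in cl],-1)
        # mask: tape/stub region, outside
        mid=(slice(S//2,None,S),)*2
        ok=(o[mid]<.003)&(np.hypot(X[mid]+.035,Y[mid]-.028)>.05)&~((abs(X[mid])<.045)&(abs(Y[mid])<.065))
        B=A[ok];R=I[ok]
        k=np.linalg.lstsq(B,R,rcond=None)[0]
        r=B@k-R
        return (r**2).mean() if not full else (k,ok.sum())
    b=minimize(cost,x0,method="Nelder-Mead",options=dict(initial_simplex=np.array(x0)+np.array([[0,0,0],[.008,0,0],[0,.008,0],[0,0,.06]]),xatol=1e-5,fatol=1e-3,maxiter=300))
    return b.x,b.fun,cost(b.x,True)
if __name__=="__main__":
    for yaw in(.1,.2):
        for c in("top","side"):
            x,f,k=chamber(c,np.load(c+"0.npz")["im"],[.48,.074,yaw]);print(c,x,f,k[0].round().tolist(),k[1])
    a=np.load("top0.npz");b=np.load("side0.npz")
    t=a["im"][180:264,165:269,::-1];s=a["im"][195:251,295:365,::-1]
    t2=b["im"][195:263,205:298,::-1];s2=b["im"][150:215,280:350,::-1]
    R=lambda k:cv2.resize(k,(400,300),interpolation=2)
    cv2.imwrite("pics/crop.png",np.vstack([np.hstack([R(t),R(s)]),np.hstack([R(t2),R(s2)])]))
    for c,bx in(("top",(300,350,205,245)),("side",(295,335,150,190))):
        z=np.load(c+"0.npz");im=z["im"];h=cv2.cvtColor(im,cv2.COLOR_RGB2HSV)
        k=(h[...,0]<18)&(h[...,1]>130)&(h[...,2]>90);k[:bx[2]]=0;k[bx[3]:]=0;k[:,:bx[0]]=0;k[:,bx[1]:]=0
        v,u=np.nonzero(k);print(c,"orange",sorted(zip(v.tolist(),u.tolist())))
        C=cloud(c,z["d"]);
        if c=="top": print((C[215:240:2,304:338:2,2]*1000).astype(int))
    C=cloud("top",a["d"])
    for n,(u,v) in dict(lid=(222,215),bench=(260,230),bench2=(280,240)).items(): print(n,np.median(C[v-2:v+3,u-2:u+3].reshape(-1,3),0))
E
python3 fit.py
```

```text
top [0.4726 0.0709 0.2185] 330.31878739733367 [[45.0, 76.0, 127.0], [92.0, 92.0, 93.0], [203.0, 202.0, 199.0], [120.0, 120.0, 117.0]] 1229
side [0.4683 0.0722 0.2239] 589.5878943720675 [[62.0, 84.0, 128.0], [118.0, 124.0, 137.0], [195.0, 198.0, 202.0], [173.0, 174.0, 176.0]] 609
top [0.4727 0.0708 0.2169] 331.01988339263187 [[43.0, 74.0, 125.0], [93.0, 93.0, 94.0], [203.0, 202.0, 199.0], [119.0, 119.0, 115.0]] 1228
side [0.4689 0.0722 0.2595] 606.4283121690993 [[67.0, 90.0, 137.0], [116.0, 121.0, 134.0], [196.0, 198.0, 202.0], [176.0, 177.0, 179.0]] 606
top orange [(225, 323), (225, 324), (225, 325), (225, 326), (225, 327), (226, 322), (226, 323), (226, 324), (226, 325), (226, 326), (226, 327), (227, 322), (227, 323), (227, 324), (227, 325), (227, 327), (227, 328), (227, 329), (228, 322), (228, 323), (228, 324), (228, 327), (228, 328), (228, 329), (229, 322), (229, 323), (229, 324), (229, 325), (229, 326), (229, 327), (229, 328), (229, 329), (229, 330), (230, 322), (230, 323), (230, 324), (230, 325), (230, 326), (230, 327), (230, 328), (230, 329), (230, 330), (231, 322), (231, 323), 
[... 959 characters left out ...]
 4    9    8  109  103   12  111   12  105
   102   13   -1]
 [  -2    3    5   11   11   12   10    7  107  102   12    8   12  101
   102  103   -2]
 [   0   -3   -1    9   14    7    6   12  103  105   -3   -2   -1  104
   105   -2   -5]
 [  -6   -1   -2    7   10   -1   -6   -2  105  103   -3    1    0   -3
     0   -1    0]]
side orange [(161, 315), (161, 316), (175, 312), (175, 313), (175, 314), (175, 315), (175, 316), (175, 317), (176, 311), (176, 312), (176, 313), (176, 314), (176, 315), (176, 316), (176, 317), (176, 318), (177, 312), (177, 313), (177, 314), (177, 315), (177, 316), (177, 317)]
lid [0.492  0.0358 0.0597]
bench [ 0.4417 -0.0874 -0.0013]
bench2 [ 0.4081 -0.1547 -0.002 ]
```

View pics/crop.png

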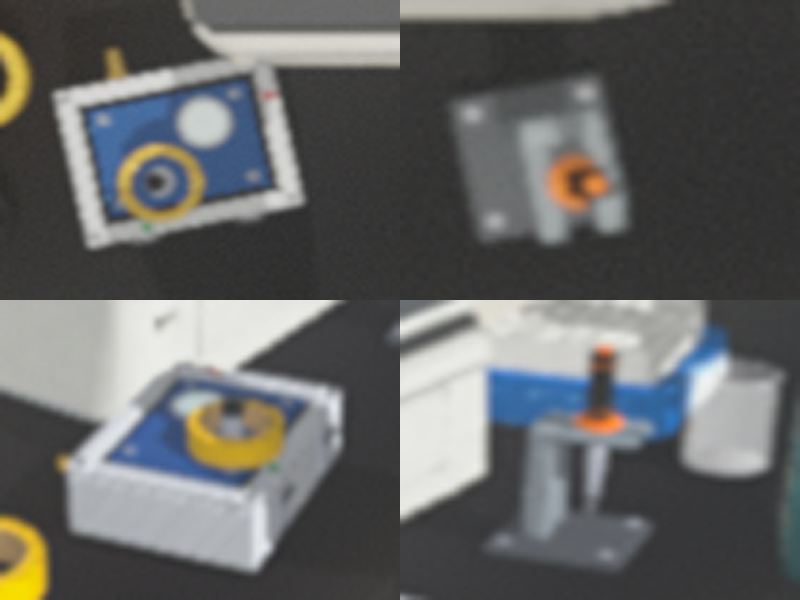

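```bash
cat > fit2.py <<'E'
from h import *
np.set_printoptions(precision=4,suppress=True)
def rects(cam,im):
    c0,c1,r0,r1={"top":(172,250,185,258),"side":(212,295,195,266)}[cam];S=8
    I=cv2.resize(im[r0:r1,c0:c1],None,fx=S,fy=S,interpolation=cv2.INTER_CUBIC).astype(int)
    out={}
    blue=((I[...,2]-I[...,0])>32).astype(np.uint8)
    white=((I.min(2)>125)).astype(np.uint8)
    for n,k,sz in(("lid",blue,(.096,.136)),("frame",white,(.14,.18))):
        if cam=="side" and n=="frame": continue
        _,L,st,_=cv2.connectedComponentsWithStats(k)
        j=[i for i in range(1,len(st)) if st[i,4]>300] if n=="lid" else [1+st[1:,4].argmax()]
        if n=="frame":
            cx=L[:, :]; # take component containing most of frame
        v,u=np.nonzero(np.isin(L,j))
        P=np.array([atz(cam,c0+(a+.5)/S-.5,r0+(b+.5)/S-.5,.06)[:2] for a,b in zip(u[::3],v[::3])]).astype(np.float32)
        (c,s,a)=cv2.minAreaRect(P);print(cam,n,np.array(c),np.array(s),a,'yaw',np.radians((a+45)%90-45))
for c in("top","side"): rects(c,np.load(c+"0.npz")["im"])
from fit import chamber
for y in (.16,.19):
  print(chamber("top",np.load("top0.npz")["im"],[.478,.076,y])[:2])
E
python3 fit2.py
```

```text
Traceback (most recent call last):
  File "fit2.py", line 18, in <module>
    for c in("top","side"): rects(c,np.load(c+"0.npz")["im"])
                            ~~~~~^^^^^^^^^^^^^^^^^^^^^^^^^^^^
  File "fit2.py", line 16, in rects
    P=np.array([atz(cam,c0+(a+.5)/S-.5,r0+(b+.5)/S-.5,.06)[:2] for a,b in zip(u[::3],v[::3])]).astype(np.float32)
                ~~~^^^^^^^^^^^^^^^^^^^^^^^^^^^^^^^^^^^^^^^
  File "h.py", line 8, in atz
    o,d=ray(cam,col,row);return o+d*(z-o[2])/d[2]
        ~~~^^^^^^^^^^^^^
  File "h.py", line 4, in ray
    m=ctrl.camera_model(cam);T=np.array(m["cam_to_world"])
ValueError: time passes only in moves, steps and waits
```

```bash
sed -i 's/^def ray/_M={}\ndef cm(n):\n    if n not in _M: _M[n]=ctrl.camera_model(n)\n    return _M[n]\ndef ray/; s/m=ctrl.camera_model(cam)/m=cm(cam)/' h.py; sed -i 's/m=ctrl.camera_model(cam)/m=cm(cam)/' fit.py; python3 fit2.py
```

```text
top lid [0.473  0.0717] [0.0989 0.1398] 11.801237106323242 yaw 0.2059704433138687
top frame [0.4944 0.0502] [0.1815 0.2361] 12.430828094482422 yaw 0.21695887899813102
side lid [0.4696 0.0746] [0.0996 0.143 ] 11.933833122253418 yaw 0.2082846803668771
(array([0.4726, 0.0709, 0.2189]), np.float64(330.0024040181757))
(array([0.4727, 0.0708, 0.2168]), np.float64(331.0089649599231))
```

```bash
cat > st.py <<'E'
from h import *
np.set_printoptions(precision=4,suppress=True)
a=np.load("top0.npz");b=np.load("side0.npz");C=cloud("top",a["d"]);D=cloud("side",b["d"])
for n,Q,z in(("top",C,a),("side",D,b)):
    near=np.hypot(Q[...,0]-.45,Q[...,1]+.27)<.07
    k=near&(abs(Q[...,2]-.104)<.012)&(z["im"].max(2).astype(int)-z["im"].min(2)<45)
    P=Q[k];c,s,an=cv2.minAreaRect(P[:,:2].astype(np.float32));print(n,"arms",len(P),P.mean(0),np.array(c),s,an,np.median(P[:,2]))
    k=near&(Q[...,2]>.125)&(Q[...,2]<.2);print(n,"handle",k.sum(),Q[k].mean(0),Q[k].min(0),Q[k].max(0))
    im=z["im"].astype(int)
    g=(im.max(2)-im.min(2)<30)&(im.min(2)>60)&near&(abs(Q[...,2]-.01)<.012)
    c,s,an=cv2.minAreaRect(Q[g][:,:2].astype(np.float32));print(n,"base",g.sum(),np.array(c),s,an)
print("collar side",atz("side",314.7,176,.108),"button side",atz("side",315.5,160.7,.171))
print("button top",atz("top",328.5,228.8,.171))
# box obstacle
for n,Q in(("top",C),("side",D)):
    for z0 in np.arange(.1,.5,.08):
        k=(abs(Q[...,2]-z0)<.04)&(Q[...,1]<.12)&(Q[...,1]>-.45)&(Q[...,0]>.5)
        if k.sum()>10: print(n,round(z0,2),k.sum(),"xmin",np.percentile(Q[k][:,0],2),"y",np.percentile(Q[k][:,1],[2,98]))
# tape centre from top & side yellow
for n,z,bx in(("top",a,(190,225,215,250)),("side",b,(240,280,205,250))):
    h=cv2.cvtColor(z["im"],cv2.COLOR_RGB2HSV);k=(h[...,0]>15)&(h[...,0]<35)&(h[...,1]>110);m=np.zeros_like(k);m[bx[2]:bx[3],bx[0]:bx[1]]=1;k&=m
    v,u=np.nonzero(k);e=cv2.minEnclosingCircle(np.c_[u,v].astype(np.float32));print(n,"tape",e,atz(n,*e[0],.079), cloud(n,z["d"])[k][:,2].mean())
    if n=="side": print(u.min(),u.max(),v.min(),v.max())
E
python3 st.py
```

```text
top arms 204 [ 0.4581 -0.2855  0.104 ] [ 0.4537 -0.2876] (0.06960852444171906, 0.046051450073719025) 11.184473037719727 0.10420934507084356
top handle 44 [ 0.4501 -0.287   0.1593] [ 0.4408 -0.2984  0.1267] [ 0.4588 -0.28    0.1747]
top base 461 [ 0.4575 -0.2866] (0.10231342911720276, 0.09792041778564453) 10.515734672546387
side arms 96 [ 0.4501 -0.276   0.1025] [ 0.449  -0.2813] (0.07021930813789368, 0.045857153832912445) 16.301090240478516 0.10334715132869521
side handle 60 [ 0.4442 -0.2822  0.1489] [ 0.436  -0.2936  0.1274] [ 0.453  -0.2735  0.1731]
side base 293 [ 0.4652 -0.2776] (0.11752968281507492, 0.10057968646287918) 22.884742736816406
collar side [ 0.4471 -0.2911  0.108 ] button side [ 0.4429 -0.2803  0.171 ]
button top [ 0.4506 -0.2866  0.171 ]
top 0.1 694 xmin 0.504330993248016 y [-0.4478  0.1171]
top 0.18 2319 xmin 0.5548834360111252 y [-0.4347  0.1156]
top 0.26 2760 xmin 0.5899229139599237 y [-0.3457  0.1139]
top 0.34 3022 xmin 0.6285704561303717 y [-0.3515  0.0447]
top 0.42 23871 xmin 0.6712039461061501 y [-0.3471  0.0439]
side 0.1 3317 xmin 0.5237052466231386 y [-0.299   0.1088]
side 0.18 3878 xmin 0.5528402168210413 y [-0.323   0.1136]
side 0.26 4015 xmin 0.5882895383617277 y [-0.3283  0.1115]
side 0.34 4537 xmin 0.6281089491372411 y [-0.4463  0.1038]
side 0.42 5526 xmin 0.6647500309013957 y [-0.4493  0.1003]
top tape ((206.3150634765625, 231.26026916503906), 10.782629013061523) [0.4407 0.0835 0.079 ] 0.08685891276081692
side tape ((259.3571472167969, 224.5), 10.932642936706543) [0.4315 0.0974 0.079 ] 0.07315039353244428
249 270 219 232
```

The meant roll is the yellow one round the stub at about (207,230). The other yellow one, at (157,202) on the bench, is larger, and the third, at (158,240), is black. The crop shows the smaller yellow ring round the stub. The green dot is on the chamber's front edge, the red dot on its right edge, and the probe hangs in the fork at about (325,229). I'm moving towards the tape now.

Emit:
drive_tool(slide=[[0.2, 0.25, 0], [0.41, 0.5, 0], [0.62, 0.75, 0], [0.83, 0.99, 0]], rotation=[[0, 0, -0.015], [0, 0, -0.03], [0, 0, -0.045], [0, 0, -0.061]], jaw=-1)

```text
clock: 1.63
position: [0.3002, -0.5392, 0.2497]
tool_rot: [-0.0, 0.995, 0.098, 0.0]
ft_force: [0.8, -0.2, 1.3]
finger_gap: 0.0881
finger_force: 0.0
```

Emit:
drive_tool(slide=[[0.2, 0.25, 0], [0.4, 0.5, 0], [0.6, 0.75, 0], [0.8, 1, 0]], rotation=[[0, 0, 0], [0, 0, 0], [0, 0, 0], [0, 0, 0]])

```text
clock: 1.97
position: [0.3805, -0.439, 0.2499]
tool_rot: [0.0, 0.995, 0.099, 0.0]
ft_force: [1.1, 0.1, 0.5]
finger_gap: 0.0882
finger_force: 0.0
```

Emit:
drive_tool(slide=[[0.12, 0.25, 0], [0.25, 0.5, 0], [0.37, 0.75, 0], [0.5, 1, 0]], rotation=[[0, 0, 0], [0, 0, 0], [0, 0, 0], [0, 0, 0]])

```text
clock: 2.3
position: [0.4301, -0.339, 0.2499]
tool_rot: [0.0, 0.995, 0.099, 0.0]
ft_force: [-0.1, -0.1, -0.0]
finger_gap: 0.088
finger_force: 0.0
```

Emit:
drive_tool(slide=[[0.02, 0.25, 0], [0.04, 0.5, 0], [0.07, 0.75, 0], [0.09, 1, 0]], rotation=[[0, 0, 0], [0, 0, 0], [0, 0, 0], [0, 0, 0]])

```text
clock: 2.63
position: [0.4388, -0.239, 0.2498]
tool_rot: [0.0, 0.995, 0.099, 0.0]
ft_force: [0.4, -0.1, 0.7]
finger_gap: 0.0884
finger_force: 0.0
```

Emit:
drive_tool(slide=[[0, 0.3, 0], [0, 0.6, 0], [0, 1, 0]], rotation=[[0, 0, 0], [0, 0, 0], [0, 0, 0]])

```text
clock: 2.88
position: [0.4387, -0.1399, 0.25]
tool_rot: [0.001, 0.995, 0.099, 0.0]
ft_force: [1.1, -0.4, 0.1]
finger_gap: 0.088
finger_force: 0.0
```

Emit:
drive_tool(slide=[[0, 0.3, 0], [0, 0.6, 0], [0, 1, 0]], rotation=[[0, 0, 0], [0, 0, 0], [0, 0, 0]])

```text
clock: 3.13
position: [0.4386, -0.0396, 0.2501]
tool_rot: [0.001, 0.995, 0.099, 0.001]
ft_force: [0.9, 0.2, -0.2]
finger_gap: 0.0881
finger_force: 0.0
```

Emit:
drive_tool(slide=[[0, 0.3, 0], [0, 0.6, 0], [0, 1, 0]], rotation=[[0, 0, 0], [0, 0, 0], [0, 0, 0]])

```text
clock: 3.38
position: [0.4385, 0.0605, 0.2501]
tool_rot: [0.0, 0.995, 0.099, 0.001]
ft_force: [0.9, 0.6, 1.0]
finger_gap: 0.0884
finger_force: 0.0
```

Emit:
drive_tool(slide=[[0, 0.25, -0.2], [0, 0.25, -0.5], [0, 0.25, -0.8], [0, 0.25, -0.8]], rotation=[[0, 0, 0], [0, 0, 0], [0, 0, 0], [0, 0, 0]])

```text
clock: 3.72
position: [0.4342, 0.0849, 0.1643]
tool_rot: [0.0, 0.995, 0.1, -0.005]
ft_force: [-0.5, -0.1, -0.8]
finger_gap: 0.0881
finger_force: 0.0
```

```bash
cat > look.py <<'E'
import sys
from h import *
n=sys.argv[1];o=[]
o_=ctrl.get_obs();print(o_["clock"],o_["position"].round(4),o_["tool_rot"].round(4),o_["joints"].round(2))
for c,(u0,u1,v0,v1) in zip(("top","side"),eval(sys.argv[2])):
    im,d=ctrl.camera(c);np.savez(f"{c}{n}.npz",im=im,d=d)
    o.append(cv2.resize(im[v0:v1,u0:u1,::-1],(400,400*(v1-v0)//(u1-u0)),interpolation=2))
H=max(k.shape[0] for k in o)
cv2.imwrite(f"pics/{n}.png",np.hstack([np.pad(k,((0,H-k.shape[0]),(0,0),(0,0))) for k in o]))
E
python3 look.py 1 "(165,265,170,270),(205,305,165,265)"
```

```text
3.7167 [0.4342 0.0849 0.1643] [ 2.000e-04  9.950e-01  1.002e-01 -5.100e-03] [ 0.14 -0.11  2.17 -0.    1.09  1.51]
```

View pics/1.png

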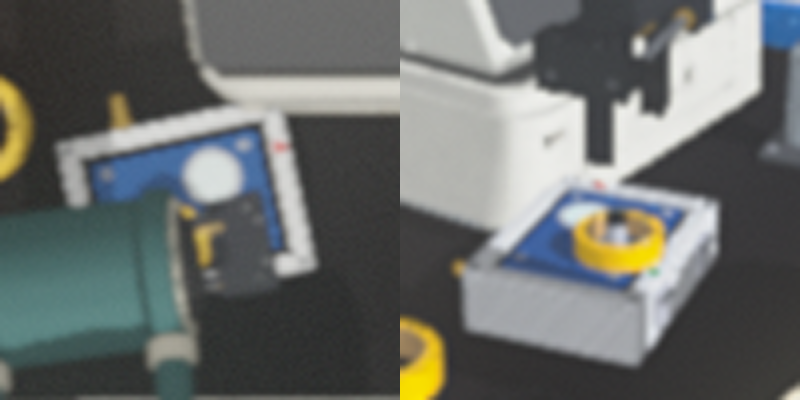

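```bash
cat >> h.py <<'E'
def proj(cam,p):
    m=cm(cam);T=np.array(m["cam_to_world"]);q=T[:3,:3].T@(np.asarray(p)-T[:3,3])
    return np.array([m["fx"]*q[0]/q[2]+m["cx"],m["fy"]*q[1]/q[2]+m["cy"]])
E
python3 - <<'E'
from h import *
p=np.array([.4342,.0849,.153]);y=np.array([np.sin(.2),-np.cos(.2),0])
for s in(.0443,.0615): print(s,proj("side",p-s*y),proj("side",p+s*y))
print(proj("side",p))
im=np.load("side1.npz")["im"]
print(im.min(2)[198,245:275]); print(im.min(2)[188,245:285]); print(im.min(2)[200:210,254],im.min(2)[186:200,269])
E
```

```text
0.0443 [255.38254658 206.10640826] [266.71174295 194.70044232]
0.0615 [253.01815258 208.48682401] [268.75928748 192.63902309]
[261.2176968  200.23171755]
[201 217 225 229 229 204 133  70  63  65  65  63  89 157 218 231 228 226
 226 226 226 227 227 228 228 228 229 229 231 230]
[159 151 131 105  92  84  70  63  65  65  65  66  65  66  63  62  74 118
 164 166 117  70  64  65  64  65  90 150 208 225 226 226 226 227 227 227
 227 226 223 224]
[ 65  66  65  63  63  93 159 220 230 216] [ 66  65  64  64  62  61  69 111 172 218 226 227 228 229]
```

Run:
```python
from h import *
print(atz("side",259.8,225.4,.0695))
for p in((.4387,.085,.0695),(.4412,.0886,.0695)): print(proj("side",p))
o=ctrl.regions_of("side","tape_roll")
for r in o[:3]:
    v,u=np.nonzero(r["mask"]);print(r["conf"],u.min(),u.max(),v.min(),v.max(),(v.min()+v.max())/2,(u.min()+u.max())/2)
```

```text
[0.43717282 0.08630385 0.0695    ]
[259.61823715 225.09980239]
[258.26617607 225.33446076]
0.86 224 248 262 280 271.0 236.0
0.77 249 270 218 233 225.5 259.5
0.74 183 215 244 268 256.0 199.0
```

Emit:
drive_tool(slide=[[0, 0, 0], [0, 0, -0.3], [0, 0, -0.6], [0, 0, -0.8], [0, 0, -0.9], [0, 0, -0.95], [0, 0, -0.95]], rotation=[[0, 0, 0], [0, 0, 0], [0, 0, 0], [0, 0, 0], [0, 0, 0], [0, 0, 0], [0, 0, 0]])

```text
clock: 4.45
position: [0.4393, 0.0846, 0.0751]
tool_rot: [-0.0, 0.995, 0.099, 0.0]
ft_force: [0.5, 0.3, 0.1]
finger_gap: 0.0883
finger_force: 0.0
```

Emit:
drive_tool(slide=[[0, 0, 0], [0, 0, 0], [0, 0, 0], [0, 0, 0], [0, 0, 0], [0, 0, 0]], rotation=[[0, 0, 0], [0, 0, 0], [0, 0, 0], [0, 0, 0], [0, 0, 0], [0, 0, 0]], jaw=1)

```text
clock: 4.95
position: [0.4399, 0.0849, 0.0761]
tool_rot: [-0.0, 0.995, 0.099, 0.001]
ft_force: [-0.3, 0.4, 6.2]
finger_gap: 0.0668
finger_force: 30.0
```

Emit:
drive_tool(slide=[[0, 0, 0], [0, 0, 0], [0, 0, 0.05], [0, 0, 0.1]], rotation=[[0, 0, 0], [0, 0, 0], [0, 0, 0], [0, 0, 0]])

```text
clock: 5.28
position: [0.4382, 0.0847, 0.0848]
tool_rot: [-0.0, 0.995, 0.099, -0.0]
ft_force: [-0.7, -0.1, -1.1]
finger_gap: 0.0664
finger_force: 30.0
```

Emit:
drive_tool(slide=[[0, 0, 0.1], [0, 0, 0.25], [0, 0, 0.4], [0, 0, 0.6], [0, 0, 0.6]], rotation=[[0, 0, 0], [0, 0, 0], [0, 0, 0], [0, 0, 0], [0, 0, 0]])

```text
clock: 5.7
position: [0.4414, 0.0852, 0.149]
tool_rot: [-0.0, 0.995, 0.099, 0.004]
ft_force: [0.5, -0.3, -0.3]
finger_gap: 0.0661
finger_force: 30.0
```

Emit:
drive_tool(slide=[[0, -0.1, 0], [0, -0.3, 0], [0, -0.5, 0], [0, -0.75, 0], [0, -1, 0]], rotation=[[0, 0, 0], [0, 0, 0], [0, 0, 0], [0, 0, 0], [0, 0, 0]])

```text
clock: 6.12
position: [0.4373, -0.0165, 0.1433]
tool_rot: [-0.0, 0.995, 0.1, -0.001]
ft_force: [-0.1, -0.7, -0.3]
finger_gap: 0.0661
finger_force: 30.0
```

Emit:
drive_tool(slide=[[-0.08, -0.25, 0], [-0.16, -0.5, 0], [-0.25, -0.75, 0], [-0.35, -1, 0]], rotation=[[0, 0, 0], [0, 0, 0], [0, 0, 0], [0, 0, 0]])

```text
clock: 6.45
position: [0.4019, -0.1166, 0.1432]
tool_rot: [-0.0, 0.995, 0.099, -0.001]
ft_force: [0.7, 0.1, -0.6]
finger_gap: 0.0668
finger_force: 30.0
```

Emit:
drive_tool(slide=[[0, -0.15, -0.1], [0, -0.2, -0.3], [0, -0.2, -0.55], [0, -0.2, -0.8], [0, -0.2, -1], [0, -0.2, -1]], rotation=[[0, 0, 0], [0, 0, 0], [0, 0, 0], [0, 0, 0], [0, 0, 0], [0, 0, 0]])

```text
clock: 6.95
position: [0.3984, -0.134, 0.0397]
tool_rot: [-0.002, 0.995, 0.099, -0.005]
ft_force: [-1.3, 0.1, -0.9]
finger_gap: 0.0666
finger_force: 30.0
```

Emit:
drive_tool(slide=[[0, 0, -0.1], [0, 0, -0.2], [0, 0, -0.25], [0, 0, -0.28], [0, 0, -0.29], [0, 0, -0.29]], rotation=[[0, 0, 0], [0, 0, 0], [0, 0, 0], [0, 0, 0], [0, 0, 0], [0, 0, 0]])

```text
clock: 7.45
position: [0.4041, -0.1354, 0.0162]
tool_rot: [0.0, 0.995, 0.1, 0.0]
ft_force: [-0.0, -0.3, -1.4]
finger_gap: 0.0667
finger_force: 30.0
```

Emit:
drive_tool(slide=[[0, 0, -0.005], [0, 0, -0.01], [0, 0, -0.01], [0, 0, -0.01]], rotation=[[0, 0, 0], [0, 0, 0], [0, 0, 0], [0, 0, 0]])

```text
clock: 7.78
position: [0.4044, -0.1355, 0.016]
tool_rot: [0.0, 0.995, 0.1, 0.0]
ft_force: [-3.5, 1.3, 9.3]
finger_gap: 0.0665
finger_force: 30.0
```

Contact with the bench, so I release the roll and go up.

Emit:
drive_tool(slide=[[0, 0, 0], [0, 0, 0], [0, 0, 0], [0, 0, 0], [0, 0, 0], [0, 0, 0.05], [0, 0, 0.15], [0, 0, 0.4], [0, 0, 0.7], [0, 0, 1]], rotation=[[0, 0, 0], [0, 0, 0], [0, 0, 0], [0, 0, 0], [0, 0, 0], [0, 0, 0], [0, 0, 0], [0, 0, 0], [0, 0, 0], [0, 0, 0]], jaw=-1)

```text
clock: 8.62
position: [0.403, -0.135, 0.116]
tool_rot: [-0.0, 0.995, 0.099, -0.001]
ft_force: [-0.1, -0.5, -0.1]
finger_gap: 0.0883
finger_force: 0.0
```

Emit:
drive_tool(slide=[[0, 0, 0.3], [0, 0, 0.6], [0, 0, 1], [0, 0, 1]], rotation=[[0, 0, 0], [0, 0, 0], [0, 0, 0], [0, 0, 0]])

```text
clock: 8.95
position: [0.4081, -0.137, 0.2239]
tool_rot: [0.003, 0.995, 0.099, 0.007]
ft_force: [1.7, -0.5, 0.6]
finger_gap: 0.0882
finger_force: 0.0
```

```bash
python3 look.py 2 "(165,355,170,270),(205,345,145,245)"
cat > f3.py <<'E'
from h import *
from fit import chamber
from scipy.optimize import minimize
np.set_printoptions(precision=4,suppress=True)
import sys;n=sys.argv[1]
# lid+frame rects now free of tape
for cam,(c0,c1,r0,r1) in {"top":(172,250,185,258),"side":(212,295,195,266)}.items():
    S=8;im=np.load(cam+n+".npz")["im"];I=cv2.resize(im[r0:r1,c0:c1],None,fx=S,fy=S,interpolation=cv2.INTER_CUBIC).astype(int)
    k=((I[...,2]-I[...,0])>32).astype(np.uint8);_,L,st,_=cv2.connectedComponentsWithStats(k)
    v,u=np.nonzero(L==1+st[1:,4].argmax())
    P=np.array([atz(cam,c0+(a+.5)/S-.5,r0+(b+.5)/S-.5,.06)[:2] for a,b in zip(u[::3],v[::3])]).astype(np.float32)
    c,s,a=cv2.minAreaRect(P);print(cam,np.array(c),s,a)
    for t in("seam_start","seam_corner","seam_end"):
        for r in ctrl.landmark_of(cam,t)[:1]:
            p=np.array(r["at"])*[512,384];print(t,r["conf"],p,atz(cam,*p,.06)[:2])
E
python3 f3.py 2
```

```text
8.95 [ 0.4081 -0.137   0.2239] [0.0034 0.995  0.0994 0.0066] [-0.38 -0.21  2.14  0.    1.2   0.99]
top [0.4729 0.0709] (0.10059557110071182, 0.1397392749786377) 12.30226993560791
seam_start 0.98 [202.496 242.304] [0.4048 0.0977]
seam_corner 0.73 [235.1104 233.5872] [ 0.4324 -0.0065]
seam_end 0.81 [231.9872 206.592 ] [0.519  0.0037]
side [0.4694 0.0728] (0.10153836011886597, 0.14714835584163666) 12.414022445678711
seam_start 0.83 [265.7792 233.2032] [0.4052 0.1023]
seam_corner 0.64 [276.224 216.   ] [ 0.4398 -0.0127]
seam_end 0.58 [255.2832 214.0032] [0.5029 0.0138]
```

View pics/2.png

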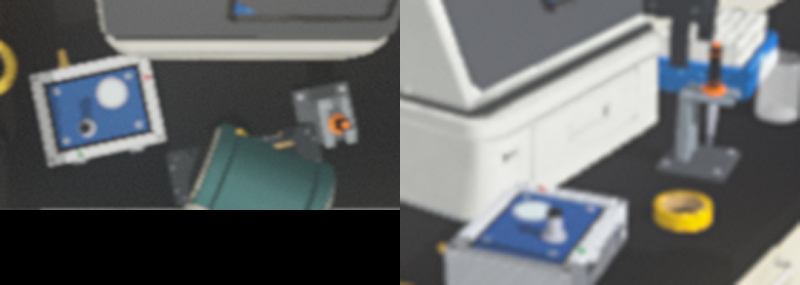

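Emit:
drive_tool(slide=[[0.1, -0.25, 0], [0.2, -0.5, 0], [0.3, -0.75, 0], [0.43, -1, 0]], rotation=[[0, 0, 0], [0, 0, 0], [0, 0, 0], [0, 0, 0]])

```text
clock: 9.68
position: [0.4461, -0.2359, 0.2134]
tool_rot: [-0.001, 0.995, 0.099, -0.001]
ft_force: [-1.2, 0.3, 1.4]
finger_gap: 0.0878
finger_force: 0.0
```

Emit:
drive_tool(slide=[[0, -0.25, 0], [0, -0.495, 0], [0, -0.495, -0.05], [0, -0.495, -0.2], [0, -0.495, -0.2]], rotation=[[0, 0, 0], [0, 0, 0], [0, 0, 0], [0, 0, 0], [0, 0, 0]])

```text
clock: 10.1
position: [0.4446, -0.2835, 0.1908]
tool_rot: [-0.002, 0.995, 0.099, -0.003]
ft_force: [-0.1, 0.1, 0.4]
finger_gap: 0.088
finger_force: 0.0
```

```bash
python3 look.py 3 "(280,360,190,270),(275,355,135,215)"
python3 - <<'E'
from h import *
p=np.array([.447,-.2845,.184]);y=np.array([np.sin(.2),-np.cos(.2),0])
for c in("top","side"):
  print(c,proj(c,p),proj(c,p-.053*y),proj(c,p+.053*y),"btn",proj(c,[.447,-.2845,.171]),"collar",proj(c,[.447,-.2845,.108]))
E
```

```text
10.1 [ 0.4446 -0.2835  0.1908] [-0.0024  0.9951  0.0988 -0.0025] [-0.61  0.03  1.98  0.    1.14  0.76]
top [328.62835339 230.17904654] [310.88127675 233.84140091] [346.33322863 226.52540101] btn [327.81197877 230.029247  ] collar [324.09369985 229.34696653]
side [315.22565244 156.73039032] [311.15226541 161.16198427] [319.0655207  152.55285039] btn [314.99788071 160.17417142] collar [313.91564792 176.53692616]
```

View pics/3.png

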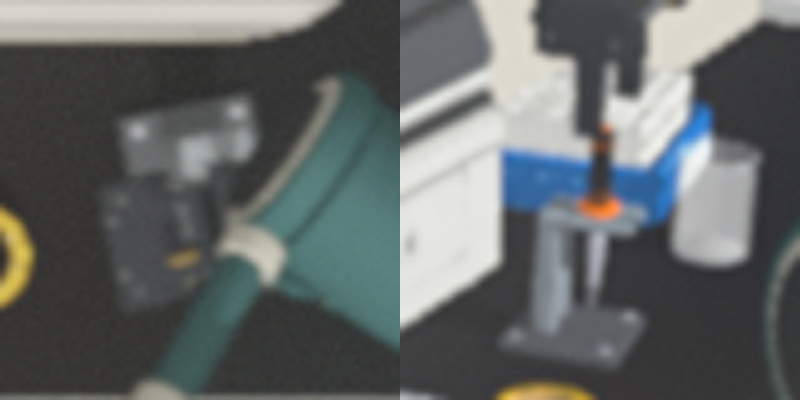

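The side view shows the jaws straddling the handle. The button at (316,161) lies midway between the fingertips at (313,162) and (321,154). I descend and grip.

Emit:
drive_tool(slide=[[0, 0, 0], [0, 0, -0.15], [0, 0, -0.3], [0, 0, -0.42], [0, 0, -0.49], [0, 0, -0.49]], rotation=[[0, 0, 0], [0, 0, 0], [0, 0, 0], [0, 0, 0], [0, 0, 0], [0, 0, 0]])

```text
clock: 10.7
position: [0.4457, -0.2838, 0.1441]
tool_rot: [-0.001, 0.995, 0.1, -0.001]
ft_force: [-1.1, 0.7, -0.1]
finger_gap: 0.0877
finger_force: 0.0
```

Emit:
drive_tool(slide=[[0, 0, 0], [0, 0, 0], [0, 0, 0], [0, 0, 0], [0, 0, 0], [0, 0, 0], [0, 0, 0], [0, 0, 0], [0, 0, 0], [0, 0, 0]], rotation=[[0, 0, 0], [0, 0, 0], [0, 0, 0], [0, 0, 0], [0, 0, 0], [0, 0, 0], [0, 0, 0], [0, 0, 0], [0, 0, 0], [0, 0, 0]], jaw=1)

```text
clock: 11.53
position: [0.4467, -0.2848, 0.1457]
tool_rot: [-0.0, 0.995, 0.099, -0.0]
ft_force: [-0.8, 0.8, 0.0]
finger_gap: 0.0236
finger_force: 0.3
```

Emit:
drive_tool(slide=[[0, 0, 0], [0, 0, 0], [0, 0, 0], [0, 0, 0], [0, 0, 0]], rotation=[[0, 0, 0], [0, 0, 0], [0, 0, 0], [0, 0, 0], [0, 0, 0]])

```text
clock: 11.95
position: [0.4466, -0.2847, 0.1455]
tool_rot: [-0.0, 0.995, 0.099, -0.0]
ft_force: [-0.6, 0.0, -1.5]
finger_gap: 0.0156
finger_force: 30.0
```

Emit:
drive_tool(slide=[[0, 0, 0.1], [0, 0, 0.25], [0, 0, 0.4], [0, 0, 0.6], [0, 0, 0.8], [0, 0, 1], [0, 0, 1], [0, 0, 1]], rotation=[[0, 0, 0], [0, 0, 0], [0, 0, 0], [0, 0, 0], [0, 0, 0], [0, 0, 0], [0, 0, 0], [0, 0, 0]])

```text
clock: 12.62
position: [0.4475, -0.2854, 0.2475]
tool_rot: [0.001, 0.995, 0.099, 0.001]
ft_force: [-0.9, -0.2, -0.6]
finger_gap: 0.0156
finger_force: 30.0
```

Emit:
drive_tool(slide=[[0, 0.15, 0], [0, 0.4, 0], [0, 0.7, 0], [0, 1, 0]], rotation=[[0, 0, 0], [0, 0, 0], [0, 0, 0], [0, 0, 0]])

```text
clock: 12.95
position: [0.4452, -0.1827, 0.2434]
tool_rot: [-0.001, 0.995, 0.099, -0.002]
ft_force: [1.2, 0.2, 0.2]
finger_gap: 0.016
finger_force: 30.0
```

Emit:
drive_tool(slide=[[0, 0.3, 0], [0, 0.6, 0], [0, 0.8, 0], [0, 1, 0]], rotation=[[0, 0, 0], [0, 0, 0], [0, 0, 0], [0, 0, 0]])

```text
clock: 13.28
position: [0.4449, -0.0822, 0.2435]
tool_rot: [-0.001, 0.995, 0.1, -0.002]
ft_force: [1.4, 0.1, -0.1]
finger_gap: 0.0158
finger_force: 30.0
```

Emit:
drive_tool(slide=[[0, 0.3, 0], [0, 0.6, 0], [0, 0.8, 0], [0, 1, 0]], rotation=[[0, 0, 0], [0, 0, 0], [0, 0, 0], [0, 0, 0]])

```text
clock: 13.62
position: [0.4447, 0.0174, 0.2435]
tool_rot: [-0.0, 0.995, 0.1, -0.002]
ft_force: [0.9, -0.3, -0.8]
finger_gap: 0.0158
finger_force: 30.0
```

Emit:
drive_tool(slide=[[-0.1, 0.25, 0], [-0.2, 0.5, 0], [-0.3, 0.7, -0.1], [-0.34, 0.845, -0.3], [-0.34, 0.845, -0.55], [-0.34, 0.845, -0.55], [-0.34, 0.845, -0.55]], rotation=[[0, 0, -0.01], [0, 0, -0.02], [0, 0, -0.035], [0, 0, -0.05], [0, 0, -0.06], [0, 0, -0.06], [0, 0, -0.06]])

```text
clock: 14.2
position: [0.4098, 0.0998, 0.1881]
tool_rot: [0.0, 0.999, 0.037, -0.003]
ft_force: [0.1, -0.2, -0.7]
finger_gap: 0.0155
finger_force: 30.0
```

```bash
python3 look.py 4 "(165,265,170,270),(225,305,165,245)"
python3 - <<'E'
from h import *
o=ctrl.get_obs();p=o["position"]-[0,0,.1155]
for c in("top","side"):print(c,proj(c,p),proj(c,p+[0,0,.02]),proj(c,p+[0,0,.04]),"goal",proj(c,[.4127,.1,.06]))
for r in ctrl.landmark_of("side","probe")[:2]:print(r["conf"],np.array(r["at"])*[512,384])
E
```

```text
14.2 [0.4098 0.0998 0.1881] [ 4.000e-04  9.993e-01  3.750e-02 -3.200e-03] [ 0.18 -0.18  2.18  0.    1.15  1.68]
top [201.26113428 240.14932915] [200.44129753 240.52468854] [199.59518877 240.91207647] goal [201.78749025 239.83529542]
side [264.22973002 227.56896651] [264.3321723  221.53655434] [264.43593497 215.42638947] goal [264.06975316 232.20409584]
0.42 [262.2976 225.9072]
0.38 [305.2032 222.4128]
```

View pics/4.png

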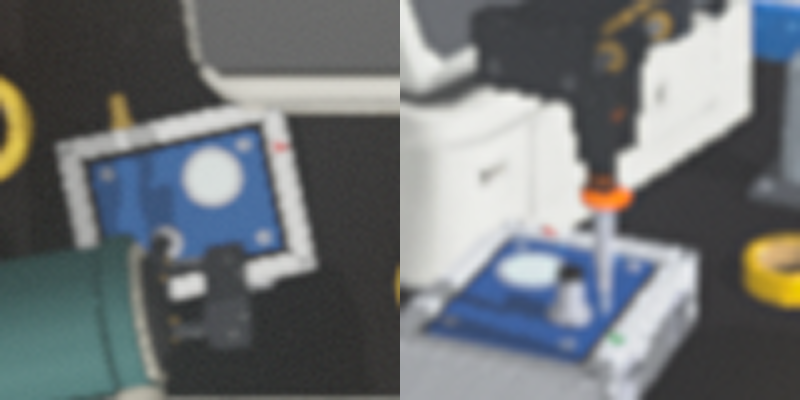

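Run:
```python
from h import *
im=np.load("side4.npz")["im"].astype(int)
np.set_printoptions(linewidth=200)
print("R");print(im[214:234,256:276,0]);print("B-R");print((im[...,2]-im[...,0])[214:234,256:276])
for q in((266,227),(265.5,227),(266,228)): print(q,atz("side",*q,.0726))
c,s=np.cos(.2155),np.sin(.2155)
for C in((.4722,.0693),(.4729,.0709)):
  for X,Y in((-52,40),(-48,40),(-56,40),(-52,50),(-48,50),(-56,50)):
    x,y=X/1e3,Y/1e3;print(C,X,Y,proj("side",[C[0]+c*x-s*y,C[1]+s*x+c*y,.06]))
```

```text
R
[[ 97 107 114 126 140 153 161 159 159 179 199 207 204 198 197 198 197 195 187 177]
 [ 91  76  72  78  88  97 107 124 151 177 194 188 174 168 177 186 194 200 198 197]
 [135 103  74  63  64  66  73 102 142 175 186 163 127 117 134 150 159 163 168 178]
 [166 120  79  63  61  63  67  94 134 173 181 147  96  84 110 134 136 118 116 133]
 [159 104  67  59  60  60  65  84 125 167 175 133  83  77 106 135 133  95  74  94]
 [138  81  57  59  62  62  63  78 118 162 169 124  74  67  84 100  99  76  68 103]
 [129  84  73  80  85  77  66  74 115 162 168 121  69  62  64  66  66  64  88 136]
 [120 106 115 133 137 114  80  73 114 164 170 119  68  61  61  60  62  82 124 173]
 [111 132 156 180 181 149  93  71 110 157 164 114  67  61  61  63  81 121 168 201]
 [110 143 171 194 195 159  99  67  96 138 146 104  66  60  62  77 120 171 201 215]
 [112 148 175 195 195 160 104  66  85 125 137 101  64  61  70 105 162 205 219 218]
 [120 149 176 196 198 171 122  78  84 123 137  99  65  63  90 138 189 215 220 220]
 [131 153 177 197 202 189 150 101  85 116 128  93  65  80 123 172 205 218 221 223]
 [139 160 179 196 2
[... 2291 characters left out ...]
1435046 0.09002275 0.0726    ]
(266, 228) [0.40970146 0.09447161 0.0726    ]
(0.4722, 0.0693) -52 40 [264.53203952 231.82629997]
(0.4722, 0.0693) -48 40 [263.27537278 231.57880424]
(0.4722, 0.0693) -56 40 [265.79140851 232.07432789]
(0.4722, 0.0693) -52 50 [263.33421713 233.32720002]
(0.4722, 0.0693) -48 50 [262.07031499 233.0764033 ]
(0.4722, 0.0693) -56 50 [264.60085557 233.5785397 ]
(0.4729, 0.0709) -52 40 [264.04089558 231.97354394]
(0.4729, 0.0709) -48 40 [262.78390405 231.72572232]
(0.4729, 0.0709) -56 40 [265.30059191 232.22189882]
(0.4729, 0.0709) -52 50 [262.83891523 233.47647084]
(0.4729, 0.0709) -48 50 [261.57468564 233.22534157]
(0.4729, 0.0709) -56 50 [264.10588371 233.72814416]
```

Run:
```python
from h import *
o=ctrl.get_obs();print(o["clock"],o["position"],o["tool_rot"],o["qvel"])
im=ctrl.camera("side")[0].astype(int);np.save("s5.npy",im);o=ctrl.get_obs();print(o["clock"],o["position"])
print(proj("side",o["position"]-[0,0,.1155]))
for r in range(222,230):
    w=np.clip(im[r,263:269,0]-64,0,None);print(r,im[r,262:270,0],(w*np.arange(263,269)).sum()/w.sum())
```

```text
14.35 [0.41326793 0.09962623 0.19162738] [-7.85533683e-05  9.99331150e-01  3.65639288e-02  5.71428233e-04] [-0.00784903 -0.00584381 -0.01425993 -0.00021686 -0.00391897  0.00103309]
14.4 [0.41358199 0.09961478 0.19193941]
[263.97385995 227.1685918 ]
222 [ 95  85 129 152 115  71  61  63] 264.8189655172414
223 [ 98  82 128 151 113  68  63  62] 264.8063063063063
224 [102  81 126 151 112  67  60  61] 264.80645161290323
225 [120  89 122 148 111  68  62  65] 264.75688073394497
226 [150 106 114 134 101  64  63  82] 264.51256281407035
227 [168 117  93 101  81  62  74 114] 264.3972602739726
228 [164 112  75  71  66  70 101 151] 265.1621621621622
229 [135  90  63  61  68  97 142 184] 266.78723404255317
```

Emit:
drive_tool(slide=[[0, 0.03, -0.03], [-0.005, 0.03, -0.08], [-0.005, 0.03, -0.12], [-0.005, 0.03, -0.15], [-0.005, 0.03, -0.165], [-0.005, 0.03, -0.18], [-0.005, 0.03, -0.19], [-0.005, 0.03, -0.19], [-0.005, 0.03, -0.19]], rotation=[[0, 0, 0], [0, 0, 0], [0, 0, 0], [0, 0, 0], [0, 0, 0], [0, 0, 0], [0, 0, 0], [0, 0, 0], [0, 0, 0]])

```text
clock: 15.15
position: [0.4122, 0.1027, 0.1717]
tool_rot: [-0.0, 0.999, 0.037, -0.0]
ft_force: [-0.7, -0.8, -0.2]
finger_gap: 0.0159
finger_force: 30.0
```

Run:
```python
from workcell import ctrl
o=ctrl.get_obs();print(o["clock"],o["position"],o["ft_force"],o["wrist_torque"])
```

```text
15.15 [0.41220065 0.10274338 0.1717079 ] [-0.65945163 -0.78339139 -0.19302075] [0.01342888 0.03698517 0.00278337]
```

Emit:
drive_tool(slide=[[-0.01, -0.002, 0], [-0.015, -0.003, 0], [-0.02, -0.004, 0], [-0.025, -0.005, 0], [-0.03, -0.006, 0], [-0.03, -0.006, 0], [-0.03, -0.006, 0]], rotation=[[0, 0, 0], [0, 0, 0], [0, 0, 0], [0, 0, 0], [0, 0, 0], [0, 0, 0], [0, 0, 0]])

```text
clock: 15.73
position: [0.4094, 0.1022, 0.1719]
tool_rot: [-0.0, 0.999, 0.037, 0.0]
ft_force: [0.5, 1.1, -1.0]
finger_gap: 0.0158
finger_force: 30.0
```

```bash
cat > ob.py <<'E'
from workcell import ctrl
o=ctrl.get_obs();print(o["clock"],o["position"].round(4),o["ft_force"].round(2),o["wrist_torque"].round(3))
E
python3 ob.py
```

```text
15.7333 [0.4094 0.1022 0.1719] [ 0.55  1.06 -0.99] [ 0.101 -0.202 -0.009]
```

Emit:
drive_tool(slide=[[0.02, 0.004, 0], [0.03, 0.006, 0], [0.04, 0.008, 0], [0.05, 0.01, 0], [0.055, 0.011, 0], [0.06, 0.012, 0], [0.06, 0.012, 0], [0.06, 0.012, 0]], rotation=[[0, 0, 0], [0, 0, 0], [0, 0, 0], [0, 0, 0], [0, 0, 0], [0, 0, 0], [0, 0, 0], [0, 0, 0]])

```text
clock: 16.4
position: [0.4152, 0.1033, 0.1717]
tool_rot: [0.0, 0.999, 0.037, -0.0]
ft_force: [-0.3, 0.5, -0.4]
finger_gap: 0.0158
finger_force: 30.0
```

```bash
python3 ob.py
```

```text
16.4 [0.4152 0.1033 0.1717] [-0.26  0.5  -0.44] [0.065 0.035 0.042]
```

Emit:
drive_tool(slide=[[0.005, 0.001, 0], [0.01, 0.002, 0], [0.01, 0.002, 0]], rotation=[[0, 0, 0], [0, 0, 0], [0, 0, 0]])

```text
clock: 16.65
position: [0.4161, 0.1035, 0.1717]
tool_rot: [0.0, 0.999, 0.037, -0.0]
ft_force: [-1.4, 0.8, -0.2]
finger_gap: 0.0155
finger_force: 30.0
```

```bash
python3 ob.py
```

```text
16.65 [0.4161 0.1035 0.1717] [-1.38  0.8  -0.21] [0.008 0.074 0.02 ]
```

Emit:
drive_tool(slide=[[0.005, 0.001, 0], [0.01, 0.002, 0], [0.01, 0.002, 0]], rotation=[[0, 0, 0], [0, 0, 0], [0, 0, 0]])

```text
clock: 16.9
position: [0.4169, 0.1037, 0.1716]
tool_rot: [0.0, 0.999, 0.037, -0.0]
ft_force: [-1.6, -0.1, -0.4]
finger_gap: 0.0157
finger_force: 30.0
```

```bash
python3 ob.py
```

```text
16.9 [0.4169 0.1037 0.1716] [-1.59 -0.13 -0.42] [-0.093  0.285  0.002]
```

Emit:
drive_tool(slide=[[-0.015, -0.003, 0], [-0.03, -0.006, 0], [-0.04, -0.008, 0], [-0.04, -0.008, 0], [-0.04, -0.008, 0]], rotation=[[0, 0, 0], [0, 0, 0], [0, 0, 0], [0, 0, 0], [0, 0, 0]])

```text
clock: 17.32
position: [0.4133, 0.103, 0.1718]
tool_rot: [-0.0, 0.999, 0.037, 0.0]
ft_force: [-0.1, -0.1, -1.2]
finger_gap: 0.0157
finger_force: 30.0
```

```bash
python3 ob.py
```

```text
17.3167 [0.4133 0.103  0.1718] [-0.1  -0.15 -1.19] [0.041 0.038 0.009]
```

Emit:
drive_tool(slide=[[0.0036, -0.0163, 0], [0.0071, -0.0326, 0], [0.0107, -0.0488, 0], [0.0143, -0.0651, 0], [0.0178, -0.0814, 0], [0.0214, -0.0977, 0], [0.025, -0.114, 0], [0.0285, -0.1302, 0], [0.0321, -0.1465, 0], [0.0357, -0.1628, 0], [0.0392, -0.1791, 0], [0.0428, -0.1954, 0]], rotation=[[0, 0, 0], [0, 0, 0], [0, 0, 0], [0, 0, 0], [0, 0, 0], [0, 0, 0], [0, 0, 0], [0, 0, 0], [0, 0, 0], [0, 0, 0], [0, 0, 0], [0, 0, 0]])

```text
clock: 18.32
position: [0.4175, 0.0832, 0.1717]
tool_rot: [-0.0, 0.999, 0.037, 0.0]
ft_force: [0.4, -0.5, -1.8]
finger_gap: 0.0159
finger_force: 30.0
```

```bash
python3 ob.py
```

```text
18.3167 [0.4175 0.0832 0.1717] [ 0.36 -0.47 -1.8 ] [-0.01   0.05   0.009]
```

Emit:
drive_tool(slide=[[0.0036, -0.0163, 0], [0.0071, -0.0326, 0], [0.0107, -0.0488, 0], [0.0143, -0.0651, 0], [0.0178, -0.0814, 0], [0.0214, -0.0977, 0], [0.025, -0.114, 0], [0.0285, -0.1302, 0], [0.0321, -0.1465, 0], [0.0357, -0.1628, 0], [0.0392, -0.1791, 0], [0.0428, -0.1954, 0]], rotation=[[0, 0, 0], [0, 0, 0], [0, 0, 0], [0, 0, 0], [0, 0, 0], [0, 0, 0], [0, 0, 0], [0, 0, 0], [0, 0, 0], [0, 0, 0], [0, 0, 0], [0, 0, 0]])

```text
clock: 19.32
position: [0.4218, 0.0637, 0.1717]
tool_rot: [-0.0, 0.999, 0.037, -0.0]
ft_force: [-0.3, -0.3, -0.9]
finger_gap: 0.0156
finger_force: 30.0
```

```bash
python3 ob.py
```

```text
19.3167 [0.4218 0.0637 0.1717] [-0.27 -0.28 -0.9 ] [ 0.01  -0.058  0.02 ]
```

Emit:
drive_tool(slide=[[0.0036, -0.0163, 0], [0.0071, -0.0326, 0], [0.0107, -0.0488, 0], [0.0143, -0.0651, 0], [0.0178, -0.0814, 0], [0.0214, -0.0977, 0], [0.025, -0.114, 0], [0.0285, -0.1302, 0], [0.0321, -0.1465, 0], [0.0357, -0.1628, 0], [0.0392, -0.1791, 0], [0.0428, -0.1954, 0]], rotation=[[0, 0, 0], [0, 0, 0], [0, 0, 0], [0, 0, 0], [0, 0, 0], [0, 0, 0], [0, 0, 0], [0, 0, 0], [0, 0, 0], [0, 0, 0], [0, 0, 0], [0, 0, 0]])

```text
clock: 20.32
position: [0.426, 0.0442, 0.1717]
tool_rot: [0.0, 0.999, 0.037, -0.0]
ft_force: [-0.4, -0.0, -0.8]
finger_gap: 0.0159
finger_force: 30.0
```

```bash
python3 ob.py
```

```text
20.3167 [0.426  0.0442 0.1717] [-0.45 -0.03 -0.76] [ 0.026  0.018 -0.035]
```

Emit:
drive_tool(slide=[[0.0036, -0.0163, 0], [0.0071, -0.0326, 0], [0.0107, -0.0488, 0], [0.0143, -0.0651, 0], [0.0178, -0.0814, 0], [0.0214, -0.0977, 0], [0.025, -0.114, 0], [0.0285, -0.1302, 0], [0.0321, -0.1465, 0], [0.0357, -0.1628, 0], [0.0392, -0.1791, 0], [0.0428, -0.1954, 0]], rotation=[[0, 0, 0], [0, 0, 0], [0, 0, 0], [0, 0, 0], [0, 0, 0], [0, 0, 0], [0, 0, 0], [0, 0, 0], [0, 0, 0], [0, 0, 0], [0, 0, 0], [0, 0, 0]])

```text
clock: 21.32
position: [0.4303, 0.0246, 0.1717]
tool_rot: [0.0, 0.999, 0.037, -0.0]
ft_force: [0.0, 0.8, -0.3]
finger_gap: 0.0155
finger_force: 30.0
```

```bash
python3 ob.py
```

```text
21.3167 [0.4303 0.0246 0.1717] [ 0.01  0.8  -0.31] [0.032 0.023 0.056]
```

Emit:
drive_tool(slide=[[0.0036, -0.0163, 0], [0.0071, -0.0326, 0], [0.0107, -0.0488, 0], [0.0143, -0.0651, 0], [0.0178, -0.0814, 0], [0.0214, -0.0977, 0], [0.025, -0.114, 0], [0.0285, -0.1302, 0], [0.0321, -0.1465, 0], [0.0357, -0.1628, 0], [0.0392, -0.1791, 0], [0.0428, -0.1954, 0]], rotation=[[0, 0, 0], [0, 0, 0], [0, 0, 0], [0, 0, 0], [0, 0, 0], [0, 0, 0], [0, 0, 0], [0, 0, 0], [0, 0, 0], [0, 0, 0], [0, 0, 0], [0, 0, 0]])

```text
clock: 22.32
position: [0.4346, 0.0051, 0.1717]
tool_rot: [-0.0, 0.999, 0.037, -0.0]
ft_force: [-0.7, -0.2, -0.3]
finger_gap: 0.0155
finger_force: 30.0
```

```bash
python3 ob.py
```

```text
22.3167 [0.4346 0.0051 0.1717] [-0.68 -0.19 -0.34] [0.03  0.003 0.016]
```

Emit:
drive_tool(slide=[[0.0036, -0.0163, 0], [0.0071, -0.0326, 0], [0.0107, -0.0488, 0], [0.0143, -0.0651, 0], [0.0178, -0.0814, 0], [0.0214, -0.0977, 0], [0.025, -0.114, 0], [0.0285, -0.1302, 0], [0.0321, -0.1465, 0], [0.0346, -0.158, 0], [0.0346, -0.158, 0]], rotation=[[0, 0, 0], [0, 0, 0], [0, 0, 0], [0, 0, 0], [0, 0, 0], [0, 0, 0], [0, 0, 0], [0, 0, 0], [0, 0, 0], [0, 0, 0], [0, 0, 0]])

```text
clock: 23.23
position: [0.438, -0.0106, 0.1717]
tool_rot: [-0.0, 0.999, 0.037, -0.0]
ft_force: [-0.3, 0.9, -0.5]
finger_gap: 0.0156
finger_force: 30.0
```

```bash
python3 ob.py;python3 - <<'E'
from h import *
im=ctrl.camera("side")[0];np.save("s6.npy",im)
cv2.imwrite("pics/c6.png",cv2.resize(im[180:255,235:310,::-1],(600,600),interpolation=2))
o=ctrl.get_obs();print(proj("side",o["position"]-[0,0,.1155]))
E
```

```text
23.2333 [ 0.438  -0.0106  0.1717] [-0.29  0.9  -0.54] [ 0.127 -0.004  0.026]
[276.30074104 217.45238405]
```

View pics/c6.png

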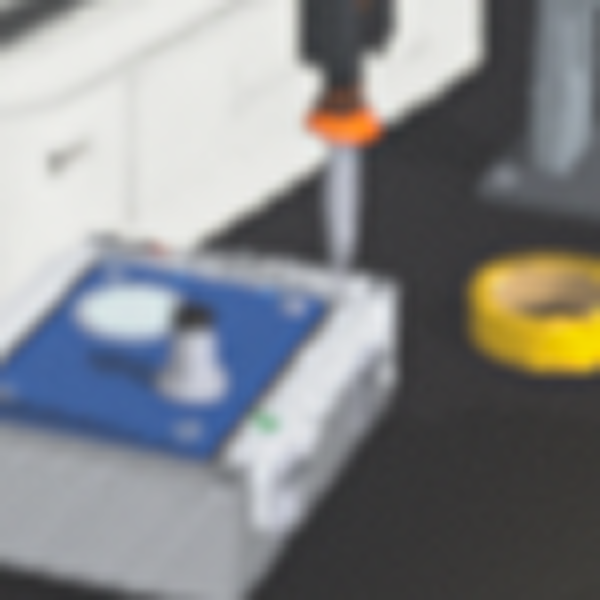

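Emit:
drive_tool(slide=[[0.001, -0.005, 0], [0.002, -0.01, 0], [0.002, -0.01, 0], [0.002, -0.01, 0]], rotation=[[0, 0, 0], [0, 0, 0], [0, 0, 0], [0, 0, 0]])

```text
clock: 23.62
position: [0.4382, -0.0113, 0.1717]
tool_rot: [-0.0, 0.999, 0.037, -0.0]
ft_force: [0.0, 2.8, 0.3]
finger_gap: 0.0157
finger_force: 30.0
```

```bash
python3 ob.py
```

```text
23.6167 [ 0.4382 -0.0113  0.1717] [0.01 2.83 0.29] [ 0.479  0.035 -0.033]
```

Emit:
drive_tool(slide=[[-0.003, 0.015, 0], [-0.006, 0.028, 0], [-0.008, 0.037, 0], [-0.008, 0.037, 0]], rotation=[[0, 0, 0], [0, 0, 0], [0, 0, 0], [0, 0, 0]])

```text
clock: 23.95
position: [0.4374, -0.0079, 0.1717]
tool_rot: [0.0, 0.999, 0.037, 0.0]
ft_force: [-0.2, -0.5, -0.8]
finger_gap: 0.0158
finger_force: 30.0
```

Emit:
drive_tool(slide=[[0.0163, 0.0036, 0], [0.0326, 0.0071, 0], [0.0488, 0.0107, 0], [0.0651, 0.0143, 0], [0.0814, 0.0178, 0], [0.0977, 0.0214, 0], [0.114, 0.025, 0], [0.1302, 0.0285, 0], [0.1465, 0.0321, 0], [0.1628, 0.0357, 0], [0.1791, 0.0392, 0], [0.1954, 0.0428, 0]], rotation=[[0, 0, 0], [0, 0, 0], [0, 0, 0], [0, 0, 0], [0, 0, 0], [0, 0, 0], [0, 0, 0], [0, 0, 0], [0, 0, 0], [0, 0, 0], [0, 0, 0], [0, 0, 0]])

```text
clock: 24.95
position: [0.4571, -0.0036, 0.1717]
tool_rot: [-0.0, 0.999, 0.037, -0.0]
ft_force: [1.0, -0.3, -1.9]
finger_gap: 0.0157
finger_force: 30.0
```

```bash
python3 ob.py
```

```text
24.95 [ 0.4571 -0.0036  0.1717] [ 1.03 -0.28 -1.91] [-0.031 -0.003 -0.07 ]
```

Emit:
drive_tool(slide=[[0.0163, 0.0036, 0], [0.0326, 0.0071, 0], [0.0488, 0.0107, 0], [0.0651, 0.0143, 0], [0.0814, 0.0178, 0], [0.0977, 0.0214, 0], [0.114, 0.025, 0], [0.1302, 0.0285, 0], [0.1465, 0.0321, 0], [0.1628, 0.0357, 0], [0.1791, 0.0392, 0], [0.1954, 0.0428, 0]], rotation=[[0, 0, 0], [0, 0, 0], [0, 0, 0], [0, 0, 0], [0, 0, 0], [0, 0, 0], [0, 0, 0], [0, 0, 0], [0, 0, 0], [0, 0, 0], [0, 0, 0], [0, 0, 0]])

```text
clock: 25.95
position: [0.4767, 0.0007, 0.1717]
tool_rot: [-0.0, 0.999, 0.037, -0.0]
ft_force: [-0.1, -0.6, -1.1]
finger_gap: 0.0156
finger_force: 30.0
```

```bash
python3 ob.py
```

```text
25.95 [0.4767 0.0007 0.1717] [-0.12 -0.61 -1.13] [0.011 0.006 0.006]
```

Emit:
drive_tool(slide=[[0.0163, 0.0036, 0], [0.0326, 0.0071, 0], [0.0488, 0.0107, 0], [0.0651, 0.0143, 0], [0.0814, 0.0178, 0], [0.0977, 0.0214, 0], [0.114, 0.025, 0], [0.1302, 0.0285, 0], [0.1465, 0.0321, 0], [0.1628, 0.0357, 0], [0.1791, 0.0392, 0], [0.1954, 0.0428, 0]], rotation=[[0, 0, 0], [0, 0, 0], [0, 0, 0], [0, 0, 0], [0, 0, 0], [0, 0, 0], [0, 0, 0], [0, 0, 0], [0, 0, 0], [0, 0, 0], [0, 0, 0], [0, 0, 0]])

```text
clock: 26.95
position: [0.4962, 0.005, 0.1717]
tool_rot: [0.0, 0.999, 0.037, -0.0]
ft_force: [-0.1, -0.7, -1.2]
finger_gap: 0.0153
finger_force: 30.0
```

```bash
python3 ob.py
```

```text
26.95 [0.4962 0.005  0.1717] [-0.1  -0.68 -1.25] [-0.008  0.029  0.039]
```

Emit:
drive_tool(slide=[[0.0163, 0.0036, 0], [0.0326, 0.0071, 0], [0.0488, 0.0107, 0], [0.0651, 0.0143, 0], [0.0814, 0.0178, 0], [0.0977, 0.0214, 0], [0.114, 0.025, 0], [0.1302, 0.0285, 0], [0.1465, 0.0321, 0], [0.1628, 0.0357, 0], [0.1791, 0.0392, 0], [0.1954, 0.0428, 0]], rotation=[[0, 0, 0], [0, 0, 0], [0, 0, 0], [0, 0, 0], [0, 0, 0], [0, 0, 0], [0, 0, 0], [0, 0, 0], [0, 0, 0], [0, 0, 0], [0, 0, 0], [0, 0, 0]])

```text
clock: 27.95
position: [0.5157, 0.0093, 0.1717]
tool_rot: [-0.0, 0.999, 0.037, -0.0]
ft_force: [0.3, 0.4, -1.1]
finger_gap: 0.0156
finger_force: 30.0
```

Emit:
drive_tool(slide=[[0.0163, 0.0036, 0], [0.0326, 0.0071, 0], [0.042, 0.009, 0], [0.042, 0.009, 0], [0.042, 0.009, 0]], rotation=[[0, 0, 0], [0, 0, 0], [0, 0, 0], [0, 0, 0], [0, 0, 0]])

```text
clock: 28.37
position: [0.5198, 0.0102, 0.1717]
tool_rot: [-0.0, 0.999, 0.037, -0.0]
ft_force: [0.7, -0.1, -0.8]
finger_gap: 0.0159
finger_force: 30.0
```

```bash
python3 ob.py
python3 - <<'E'
from h import *
im=ctrl.camera("side")[0]
cv2.imwrite("pics/c7.png",cv2.resize(im[170:245,215:290,::-1],(600,600),interpolation=2))
o=ctrl.get_obs();print(proj("side",o["position"]-[0,0,.1155]))
E
```

```text
28.3667 [0.5198 0.0102 0.1717] [ 0.66 -0.13 -0.8 ] [ 0.07   0.028 -0.014]
[251.62573842 213.35623559]
```

View pics/c7.png

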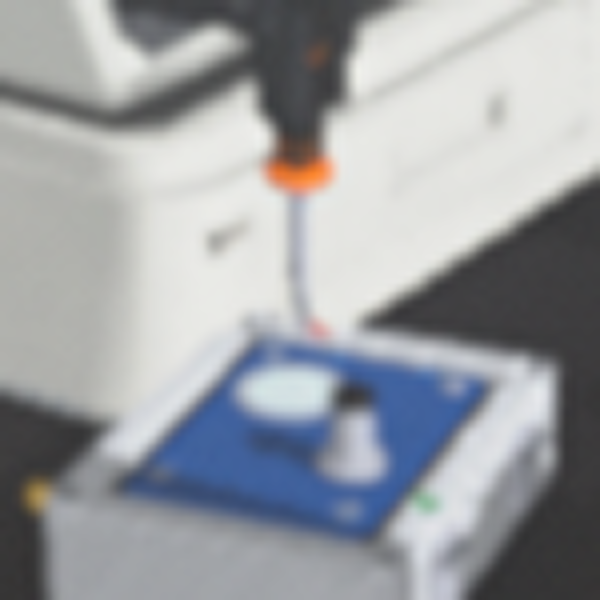

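Emit:
drive_tool(slide=[[0, 0, 0.03], [0, 0, 0.1], [0, 0, 0.2], [0, 0, 0.35], [0, 0, 0.55], [-0.1, 0, 0.7], [-0.25, 0, 0.8], [-0.45, 0, 0.8], [-0.6, 0, 0.8], [-0.731, 0, 0.8], [-0.731, 0, 0.8]], rotation=[[0, 0, 0], [0, 0, 0], [0, 0, 0], [0, 0, 0], [0, 0, 0], [0, 0, 0], [0, 0, 0.02], [0, 0, 0.04], [0, 0, 0.06], [0, 0, 0.06], [0, 0, 0.06]])

```text
clock: 29.33
position: [0.4451, 0.0102, 0.2529]
tool_rot: [0.0, 0.995, 0.099, 0.0]
ft_force: [0.5, -1.2, -0.4]
finger_gap: 0.0156
finger_force: 30.0
```

Emit:
drive_tool(slide=[[0, -0.15, 0], [0, -0.4, 0], [0, -0.7, 0], [0, -1, 0]], rotation=[[0, 0, 0], [0, 0, 0], [0, 0, 0], [0, 0, 0]])

```text
clock: 29.67
position: [0.4476, -0.0908, 0.2529]
tool_rot: [0.0, 0.995, 0.1, 0.001]
ft_force: [0.3, -1.1, -1.4]
finger_gap: 0.0157
finger_force: 30.0
```

Emit:
drive_tool(slide=[[0, -0.3, 0], [0, -0.6, 0], [0, -0.8, 0], [0, -1, 0]], rotation=[[0, 0, 0], [0, 0, 0], [0, 0, 0], [0, 0, 0]])

```text
clock: 30.0
position: [0.4474, -0.1919, 0.2527]
tool_rot: [0.0, 0.995, 0.099, 0.001]
ft_force: [-0.9, -0.1, -0.7]
finger_gap: 0.0157
finger_force: 30.0
```

Emit:
drive_tool(slide=[[0, -0.25, 0], [0, -0.45, 0], [0, -0.65, 0], [0, -0.8, 0], [0, -0.9, 0], [0, -0.949, 0], [0, -0.949, 0], [0, -0.949, 0], [0, -0.949, 0]], rotation=[[0, 0, 0], [0, 0, 0], [0, 0, 0], [0, 0, 0], [0, 0, 0], [0, 0, 0], [0, 0, 0], [0, 0, 0], [0, 0, 0]])

```text
clock: 30.75
position: [0.4467, -0.2839, 0.2516]
tool_rot: [-0.0, 0.995, 0.1, -0.0]
ft_force: [-0.2, 0.5, -0.7]
finger_gap: 0.0155
finger_force: 30.0
```

```bash
python3 ob.py
python3 - <<'E'
from h import *
im=ctrl.camera("side")[0]
cv2.imwrite("pics/c8.png",cv2.resize(im[130:210,275:355,::-1],(600,600),interpolation=2))
o=ctrl.get_obs();print(o["tool_rot"])
E
```

```text
30.75 [ 0.4467 -0.2839  0.2516] [-0.19  0.55 -0.7 ] [-0.016  0.014 -0.027]
[-1.97567901e-04  9.95010498e-01  9.97700887e-02 -1.36642893e-05]
```

View pics/c8.png

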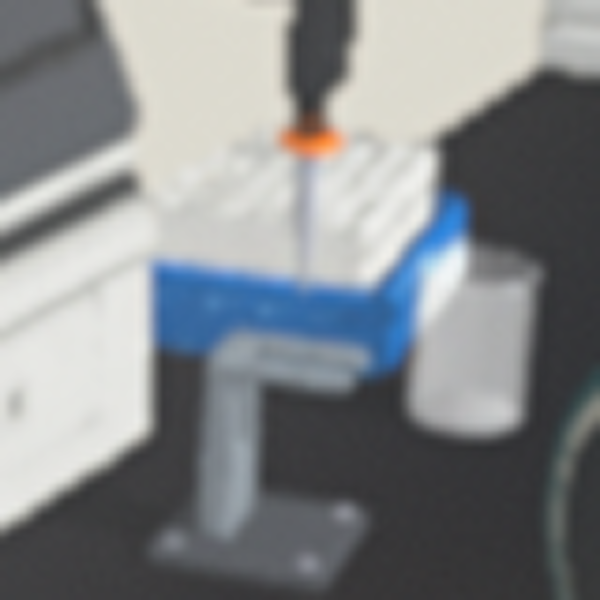

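The probe is upright above the fork with its tip at crop (303,290), over the slot, so I lower it.

Emit:
drive_tool(slide=[[0, -0.006, -0.08], [0, -0.006, -0.18], [0, -0.006, -0.27], [0, -0.006, -0.35], [0, -0.006, -0.43], [0, -0.006, -0.52], [0, -0.006, -0.62], [0, -0.006, -0.72], [0, -0.006, -0.82], [0, -0.006, -0.9], [0, -0.006, -0.97], [0, -0.006, -0.97]], rotation=[[0, 0, 0], [0, 0, 0], [0, 0, 0], [0, 0, 0], [0, 0, 0], [0, 0, 0], [0, 0, 0], [0, 0, 0], [0, 0, 0], [0, 0, 0], [0, 0, 0], [0, 0, 0]])

```text
clock: 31.8
position: [0.4457, -0.2847, 0.1526]
tool_rot: [-0.001, 0.995, 0.099, -0.001]
ft_force: [-0.2, -0.6, -2.5]
finger_gap: 0.016
finger_force: 30.0
```

```bash
python3 ob.py
```

```text
31.8 [ 0.4457 -0.2847  0.1526] [-0.16 -0.63 -2.5 ] [-0.043 -0.02   0.033]
```

Emit:
drive_tool(slide=[[0, 0, -0.03], [0, 0, -0.05], [0, 0, -0.07], [0, 0, -0.085], [0, 0, -0.09], [0, 0, -0.09], [0, 0, -0.09]], rotation=[[0, 0, 0], [0, 0, 0], [0, 0, 0], [0, 0, 0], [0, 0, 0], [0, 0, 0], [0, 0, 0]])

```text
clock: 32.38
position: [0.4468, -0.2854, 0.1459]
tool_rot: [0.0, 0.995, 0.099, 0.0]
ft_force: [-0.9, 0.5, -1.1]
finger_gap: 0.0156
finger_force: 30.0
```

```bash
python3 ob.py
```

```text
32.3833 [ 0.4468 -0.2854  0.1459] [-0.88  0.52 -1.08] [-0.003 -0.021 -0.031]
```

Now I touch down the last fraction of a millimetre, then release slowly.

Emit:
drive_tool(slide=[[0, 0.002, -0.004], [0, 0.002, -0.008], [0, 0.002, -0.008], [0, 0.002, -0.008]], rotation=[[0, 0, 0], [0, 0, 0], [0, 0, 0], [0, 0, 0]])

```text
clock: 32.72
position: [0.4468, -0.2852, 0.1451]
tool_rot: [0.0, 0.995, 0.099, 0.0]
ft_force: [0.3, 0.0, 0.3]
finger_gap: 0.0162
finger_force: 30.0
```

```bash
python3 ob.py
```

```text
32.7167 [ 0.4468 -0.2852  0.1451] [0.32 0.02 0.31] [ 0.038 -0.031  0.055]
```

Emit:
drive_tool(slide=[[0, 0, 0], [0, 0, 0], [0, 0, 0], [0, 0, 0], [0, 0, 0], [0, 0, 0], [0, 0, 0], [0, 0, 0], [0, 0, 0], [0, 0, 0]], rotation=[[0, 0, 0], [0, 0, 0], [0, 0, 0], [0, 0, 0], [0, 0, 0], [0, 0, 0], [0, 0, 0], [0, 0, 0], [0, 0, 0], [0, 0, 0]], jaw=-1)

```text
clock: 33.55
position: [0.4467, -0.2852, 0.1449]
tool_rot: [-0.0, 0.995, 0.099, -0.0]
ft_force: [-0.3, -0.2, -0.4]
finger_gap: 0.0803
finger_force: 0.0
```

Emit:
drive_tool(slide=[[0, 0, 0], [0, 0, 0.1], [0, 0, 0.25], [0, 0, 0.5], [0, 0, 0.75], [0, 0, 1], [0, 0, 1], [0, 0, 1]], rotation=[[0, 0, 0], [0, 0, 0], [0, 0, 0], [0, 0, 0], [0, 0, 0], [0, 0, 0], [0, 0, 0], [0, 0, 0]])

```text
clock: 34.22
position: [0.4479, -0.286, 0.2476]
tool_rot: [0.002, 0.995, 0.099, 0.002]
ft_force: [1.2, 0.4, 0.5]
finger_gap: 0.0884
finger_force: 0.0
```

Emit:
drive_tool(slide=[[-0.1, 0.2, 0], [-0.2, 0.4, 0], [-0.3, 0.7, 0], [-0.3, 1, 0], [-0.3, 1, 0], [-0.3, 1, 0]], rotation=[[0, 0, 0], [0, 0, 0], [0, 0, 0], [0, 0, 0], [0, 0, 0], [0, 0, 0]])

```text
clock: 34.72
position: [0.4159, -0.1838, 0.2436]
tool_rot: [-0.0, 0.995, 0.101, -0.001]
ft_force: [-0.3, -0.5, 0.1]
finger_gap: 0.088
finger_force: 0.0
```

```bash
python3 look.py 9 "(130,400,140,270),(130,350,130,270)"
```

```text
34.7167 [ 0.4159 -0.1838  0.2436] [-4.000e-04  9.949e-01  1.006e-01 -8.000e-04] [-0.47 -0.16  2.06 -0.    1.24  0.9 ]
```

View pics/9.png

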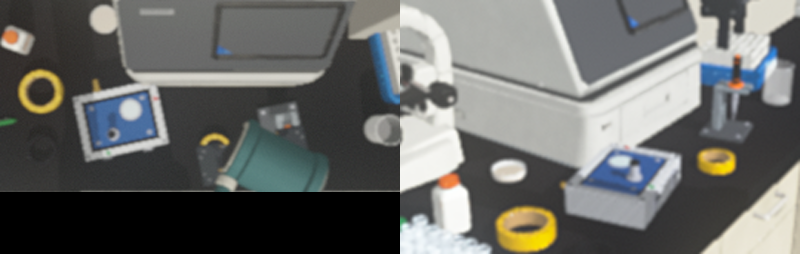

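The probe hangs upright in the fork at (737,75), the tape lies flat on the bench at (717,160), and the bystanders look unmoved.

```bash
python3 -c "
from workcell import ctrl
print(ctrl.hand_in())"
```

```text
the job is handed in; nothing more can be done
None
```

The job is handed in at about 35 s: the tape roll lies flat on the bench, the seam was run from the green dot round the corner to the red dot at 20 mm/s (with brief light wall touches to centre the tip), and the probe hangs upright in its fork. The verdict was not reported back.

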